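Centre the jog wheel on the scale pan, then zero the scale

TASK

The heavy blue-faced jog wheel was left hanging over the edge of the bench scale's round pan. Working from above, press on the wheel just hard enough to drag it along - the load cell is delicate, so never push on it with more than 12 N - until it sits centred, with an even rim of pan showing all round and nothing overhanging. Then let go of it and press the green zero key fully down, leaving the wheel centred and flat on the pan, the key back up, and the brass weight and everything else on the bench where they are.

Things in the scene. Friction and masses are not known exactly. Their poses are not given: they have to be found in the camera images.
- wheel: Jog wheel, a loose disc 100 mm in diameter, 10 mm thick, 0.4 to 0.65 kg: bare steel below, flat grippy blue rubber on top with a dark circle and a brass dot at the centre. Origin: centre of the underside, z up. It lies on the pan 10 to 23 mm off centre, too wide to grasp; the ring leaves no room for a finger on the side where it overhangs.
- pan_top (a point): Centre of the top face of the scale's round bright-steel pan: 112 mm diameter, level, 14 mm above the deck, on a stiff load-cell spring (gives under 1 mm at the forces allowed). The wheel rubs on it about half as strongly as a finger on the rubber, so it takes some 5 to 8 N of downward press on the wheel's middle to drag it without the finger slipping.
- scale: Fixed bench scale: grey base 260 mm (x) by 190 mm (y), flat deck 46 mm above the bench. Origin: centre of the underside; the display and key are at its -x end. A white draught ring stands on the deck around the pan: centre at x = +35 mm, y = 0, inner diameter 152 mm, outer 162 mm, its rim 80 mm above the bench (20 mm above the pan, 10 mm above the wheel).
- key_top (a point): Centre of the top of the round green zero key (20 mm diameter) at the front right corner of the scale's deck, in a black housing 36 mm across and 12 mm high; the key stands 9 mm proud of it, its top 21 mm above the deck. Pressed straight down; this point moves with the key.
- key (a joint): Travel of the green key, m: 0 is up, 0.005 fully down. It is sprung: about 1.2 N to start it, 4 N to hold it fully down, and it comes back up by itself.
- weight: Brass weight, upright cylinder 20 mm diameter, 26 mm high, 70 g, loose on the deck at the front left corner of the scale. Leave it standing where it is. Origin: centre of the underside.
- driver: Red-handled screwdriver lying on the bench to the robot's right; bystander. Origin: at the middle of its length, underside.
- spool: Steel spool, 60 mm diameter, 28 mm high, on the bench to the left; bystander. Origin: centre of the underside.
- bowl: Steel bowl, 124 mm across, 50 mm high, on the bench to the left; bystander. Origin: centre of the underside.
- tape: Green tape measure, 65 x 34 x 62 mm, on the bench to the right; bystander. Origin: centre of the underside.
- knobcap: Black control knob, 32 mm diameter, 18 mm high, on the bench to the left; bystander. Origin: centre of the underside.
Mind the look-alikes: they are no part of the job. Of the things shaped like the wheel, the steel one is meant.

How it is judged:
On the way, in this order (a step that is already met when the one before it is completed fails the run):
1. the wheel lies centred on the pan, at rest and let go, before the key is touched (horizontal distance between wheel and pan_top below 0.005 m and angle between wheel's own z axis and vertical below 0.03 rad and linear speed of wheel below 0.005 m/s and contact force between each of the arm, the fingers and wheel below 0.1 N), for 0.2 s.
2. the green key is pressed down (value of joint key above 0.0038 m), for 0.05 s.
At the end, for the whole second after the job is handed in: the wheel lies flat and still, its centre within 5 mm of the pan's centre (so nothing overhangs), the key has sprung back up and the weight stands (horizontal distance between wheel and pan_top below 0.005 m and angle between wheel's own z axis and vertical below 0.03 rad and linear speed of wheel below 0.005 m/s and value of joint key below 0.001 m and angle between weight's own z axis and vertical below 0.1 rad); the robot touches nothing.
It fails at once if the fingers push on the wheel with more than 15 N in all (12 N and a margin) (contact force between the fingers and wheel above 15 N).
It fails at once if the brass weight is moved or tipped (distance of weight from where it was at the start of the episode above 0.015 m or angle between weight's own z axis and vertical above 0.3 rad).
It fails at once if a bystander on the bench is moved by more than 30 mm (distance of any of driver, spool, bowl, tape, knobcap from where it was at the start of the episode above 0.03 m).
It also fails if it takes over 48 s, if anything falls off the work surface, if the arm or the gripper's body presses on something with over 40 N, if the wrist force passes 120 N, or if a joint passes its speed limit or range.

ROBOT

A 6-joint arm with a two-finger parallel gripper is mounted at the origin on the work surface. World frame = base frame: x ahead of the robot, y to its left, z up, the work surface at z = 0. Lengths are in m, angles in rad, forces in N, time in s.
With the tool pointing down it reaches from about 0.225 to 0.875 m from the base axis. Payload 3.4 kg.
Tool frame: the origin (TCP) lies at the very end of the fingers, on their centre line; the grasp point (between the pads) lies behind it (manip.grasp_offset is the z of the grasp point in the tool frame, in m); z points along the fingers, y is the line along which they close (so a half turn about z gives the same grasp; the last joint's range is limited). The gripper opens to 85 mm and grips with 20 to 120 N. Pads are 22 mm wide; open, the fingers measure 114 mm over their backs; the gripper's body (76 mm by 85 mm) begins 54 mm behind the grasp point. The pads swing forward as they close: fully open they stand 13 mm farther back than shut.
Start: joints at [0.992, 0.276, 1.505, -0, 1.361, -0.121], TCP at [0.254, 0.516, 0.231] pointing down, gripper open.
Joint ranges: [-2.89, 2.89], [-0.75, 2.08], [0.22, 2.7], [-1.18, 4.32], [0.11, 2.71], [-2.7, 2.7]. Speed limits (rad/s): [2.57, 2.57, 3.14, 3.14, 3.14, 3.14].

INTERFACE

Orientations are given as a unit quaternion [w, x, y, z].
In Python, from rig import manip gives the robot as it stands.
- The arm moves only by the shell command python3 -m pendant 'ROWS' [FORCE]. ROWS is JSON, a list of rows, each an object of numbers: "dx", "dy", "dz": the shift along the tool's x, y, z in m; "rx", "ry", "rz": the turn, a rotation vector about the tool's x, y, z in degrees; "hand": the finger opening in m, from 0 to 0.0854. In form: [{"dx": .., "dy": .., "dz": .., "rx": .., "ry": .., "rz": .., "hand": ..}, ...]. A call has 1 to 12 rows; each row shifts and turns the commanded pose from where the row before left it, along the tool's axes as they then stand; what a row does not reach is not made up. A row lasts 1/12 s, in which the tool goes at most 41.7 mm and 7.16 degrees, less where a joint would pass 70% of its speed; a pose out of reach is approached as far as the arm can. A call is refused whole if a number of a shift passes 0.0417 or a number of a turn 7.16, either way. A call with a gripper value outside its range is refused whole. The fingers move at their own pace and stop on an object; FORCE is the grip in N (left out, the last holds). Time passes only in rows, so rows that do not move let the fingers close. It gives the time, the measured TCP pose, the force, the opening and the grip force at its end, in the units of the state.
- manip.get_state(): the state, without advancing time (a new reading comes with each control period).
- manip.get_image(name): name is "scene" or "top" or "wrist"; returns a dict with "frame" (480x640x3 uint8, red, green, blue), "fx", "fy", "cx", "cy" (pixels), "distortion" ([k1, k2, p1, p2, k3] as OpenCV has them; the pictures are not rectified), "position" and "attitude" of the camera in the world; the wrist camera has in their place "mount" (4x4, takes a point from camera to tool coordinates, whose origin is the TCP and whose axes are the flange's). Camera axes: x right, y up, looking along -z (the intrinsics and any distortion apply to the point x, -y, -z); pixel columns grow to the right and rows downward; lengths in m; the calibration is good to about 2 mm. A picture is of the moment at which its call begins: read the wrist's pose just before it. There is no depth.
- manip.sign_off(): hands the job in; it is judged then, once.
The state is a dict: "clock": time; "qpos": joint angles; "qd": joint speeds; "effort": joint torques, N m; "position": TCP position; "ee_rot": TCP orientation; "contact_force": force on the tool from outside, world axes, zero at the start; "moment": the same for the moment, N m; "width": finger opening in m; "gripper_force": force on a finger pad.
Only numpy, scipy, OpenCV 4.12 (cv2) and the standard library are available. Lean on these libraries where they do the work, as an engineer would, in place of code of your own. Each camera call takes 0.05 s, during which the arm holds its last target. There are 200 camera calls.

## Working session

There is one attempt and no reset: what is moved stays moved. The work goes in short steps, Python scripts to look and compute and a shell command to move; the robot and the scene stay as the last step left them, time stands still between calls to the robot, and variables do not carry over. Pictures are saved under pics/ and viewed, at most 10 in all, crops included, and the job is handed in when it is done.

```bash
mkdir -p pics; ls; python3 - <<'E'
from rig import manip
import cv2,json,pickle
s=manip.get_state();print(s)
d={}
for n in("scene","top","wrist"):
    i=manip.get_image(n);d[n]=i
    cv2.imwrite(f"pics/{n}0.png",i["frame"][:,:,::-1])
    print(n,{k:v for k,v in i.items() if k!="frame"})
pickle.dump((s,d),open("v0.pkl","wb"))
E
```

```text
pics
{'clock': 0.0, 'qpos': array([ 9.91997633e-01,  2.76613359e-01,  1.50614895e+00, -2.81754158e-05,
        1.36067876e+00, -1.20996046e-01]), 'qd': array([-6.92718268e-04, -8.61848858e-05, -7.06762033e-04, -1.24434712e-04,
       -2.58831843e-04,  7.60372598e-04]), 'effort': array([ 9.86648556e-04, -4.16760814e+01, -2.45800692e+01, -1.18270427e-04,
        1.10330171e-02, -1.03466351e-05]), 'position': array([0.253858  , 0.51533827, 0.23042293]), 'ee_rot': array([-3.03878955e-04,  2.26904671e-01,  9.73916534e-01, -8.72929458e-04]), 'contact_force': array([ 0.82431623,  0.07550663, -0.62069562]), 'moment': array([-0.0375012 , -0.01388058, -0.0241343 ]), 'gripper_force': 0.0, 'width': 0.08521858818526888}
scene {'fx': 462.94988237800044, 'fy': 462.94988237800044, 'cx': 319.73455784250183, 'cy': 235.37537412850094, 'distortion': array([0.03648233, 0.        , 0.        , 0.        , 0.        ]), 'position': array([1.07095288, 0.27762532, 0.7548225 ]), 'attitude': array([0.51874847, 0.18514775, 0.29642998, 0.78022407])}
top {'fx': 515.3352137332073, 'fy': 515.3352137332073, 'cx': 317.2043758279069, 'cy': 237.42195018403433, 'distortion': array([-0.03348401,  0.        ,  0.        ,  0.        ,  0.        ]), 'position': array([0.45063034, 0.02776674, 1.12276879]), 'attitude': array([ 0.70719273,  0.02321483, -0.03463423, -0.70579033])}
wrist {'fx': 396.21994840085654, 'fy': 396.21994840085654, 'cx': 320.16340266619494, 'cy': 233.07903311825638, 'distortion': array([-0.09007002,  0.        ,  0.        ,  0.        ,  0.        ]), 'mount': array([[-6.48951965e-04,  9.60097589e-01,  2.79664440e-01,
         7.08389596e-02],
       [ 9.99999481e-01,  4.03386659e-04,  9.35625100e-04,
         1.44445180e-04],
       [ 7.85478498e-04,  2.79664902e-01, -9.60097352e-01,
        -1.42732427e-01],
       [ 0.00000000e+00,  0.00000000e+00,  0.00000000e+00,
         1.00000000e+00]])}
```

View pics/top0.png

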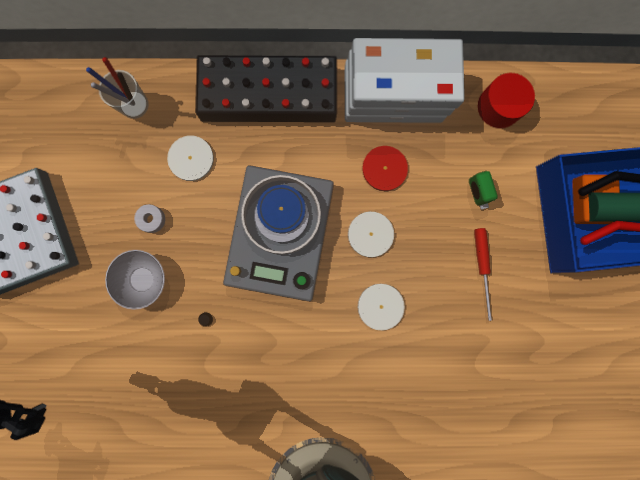

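View pics/scene0.png

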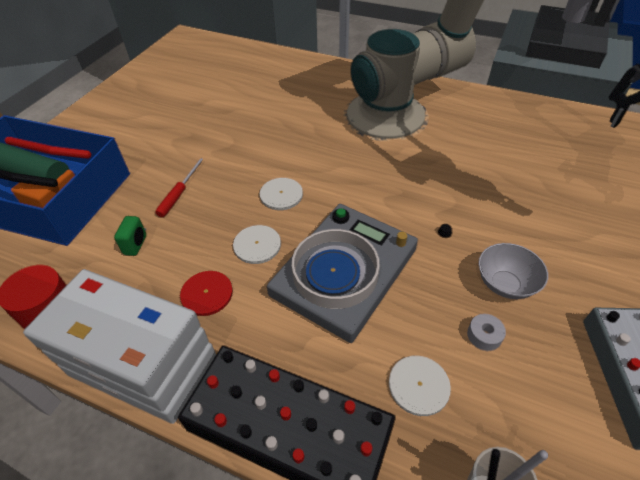

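The top view shows five disc-shaped things: blue (281,209) on the scale pan, white at (190,158), (371,234) and (381,307), and red at (385,168). Only the blue one lies on the pan, hanging over it, so it fits the description. The brass weight is at (235,271) and the green key at (302,281). In the scene view the blue disc's dot is at (333,270), the key at (341,214) and the weight at (402,239). I'll confirm the blue disc in an enlarged crop.

```bash
python3 - <<'E'
import cv2,numpy as np
a=cv2.imread("pics/top0.png")[160:305,220:340];b=cv2.imread("pics/scene0.png")[195:345,265:425]
a=cv2.resize(a,None,fx=3,fy=3,interpolation=cv2.INTER_CUBIC);b=cv2.resize(b,None,fx=2.75,fy=2.75,interpolation=cv2.INTER_CUBIC)
o=np.zeros((440,800,3),np.uint8);o[:a.shape[0],:360]=a;o[:b.shape[0],360:800]=b[:440,:440]
cv2.imwrite("pics/crop0.png",o)
E
```

```text
(no output)
```

View pics/crop0.png

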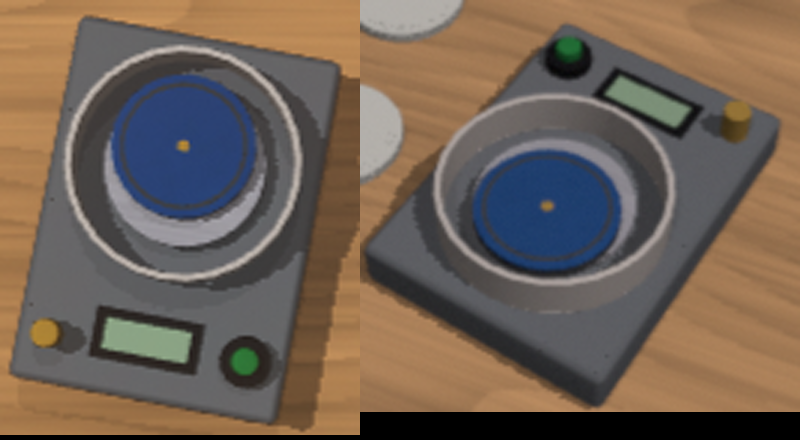

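The crop confirms the blue wheel, with its brass dot and dark circle. It lies on the pan shifted towards the far side (up in the image), and a bright crescent of pan shows on the near side. Next I triangulate.

```bash
cat > h.py <<'E'
import numpy as np,cv2
from scipy.spatial.transform import Rotation as R
def Rq(q): q=np.asarray(q); return R.from_quat(q[[1,2,3,0]]).as_matrix()
def pose(i,s=None):
    if "mount" in i:
        T=Rq(s["ee_rot"]); M=i["mount"]; return s["position"]+T@M[:3,3],T@M[:3,:3]
    return i["position"],Rq(i["attitude"])
def K(i): return np.array([[i["fx"],0,i["cx"]],[0,i["fy"],i["cy"]],[0,0,1]])
def ray(i,p,s=None):
    u=cv2.undistortPoints(np.array([[p]],float),K(i),i["distortion"])[0,0]
    o,A=pose(i,s); d=A@np.array([u[0],-u[1],-1.]); return o,d/np.linalg.norm(d)
def atz(i,p,z,s=None):
    o,d=ray(i,p,s); return o+d*(z-o[2])/d[2]
def tri(*rs):
    A=sum(np.eye(3)-np.outer(d,d) for o,d in rs);b=sum((np.eye(3)-np.outer(d,d))@o for o,d in rs)
    x=np.linalg.solve(A,b);return x,[np.linalg.norm(np.cross(x-o,d)) for o,d in rs]
def proj(i,X,s=None):
    o,A=pose(i,s); c=A.T@(np.asarray(X,float)-o); c=np.array([c[0],-c[1],-c[2]])
    return cv2.projectPoints(c[None],np.zeros(3),np.zeros(3),K(i),i["distortion"])[0].ravel()
E
python3 - <<'E'
import pickle; from h import *
np.set_printoptions(precision=4,suppress=True)
s,d=pickle.load(open("v0.pkl","rb"));t,c=d["top"],d["scene"]
for n,p,q,z in [("dot",(280.8,208.4),(332.7,269.6),.07),("key",(301.4,280.4),(340.3,211.7),.067),("ringtop",(280.8,214.2),(331.5,263.7),.08),("weight",(234.4,270.3),(401.5,234),.072)]:
    print(n,*tri(ray(t,p),ray(c,q)),"top@z",atz(t,p,z)[:2],"scene@z",atz(c,q,z)[:2])
# scale corners on deck z=.046 in top crop
for p in [(85,18),(340,65),(275,422),(12,375)]: print(atz(t,((p[0]+.5)/3+219.5,(p[1]+.5)/3+159.5),.046))
E
```

```text
dot [0.5968 0.0864 0.0681] [np.float64(0.0004767565299878638), np.float64(0.00047675652998787103)] top@z [0.5967 0.0858] scene@z [0.5979 0.0873]
key [0.449  0.0433 0.0625] [np.float64(0.00040221628786023164), np.float64(0.0004022162878601883)] top@z [0.4491 0.0429] scene@z [0.4529 0.0453]
ringtop [0.5857 0.083  0.0709] [np.float64(0.0028598874699686198), np.float64(0.0028598874699685946)] top@z [0.5834 0.0852] scene@z [0.5932 0.083 ]
weight [0.4693 0.1791 0.0728] [np.float64(0.00018555762124196503), np.float64(0.00018555762124194616)] top@z [0.4694 0.179 ] scene@z [0.4685 0.1792]
[0.6911 0.1573 0.046 ]
[ 0.6582 -0.0229  0.046 ]
[0.4079 0.0224 0.046 ]
[0.44   0.2047 0.046 ]
```

```bash
python3 -m pendant '[{"dx":-0.034,"dy":-0.0146,"hand":0},{"dx":-0.034,"dy":-0.0146},{"dx":-0.034,"dy":-0.0146},{"dx":-0.034,"dy":-0.0146},{"dx":-0.034,"dy":-0.0146},{"dx":-0.034,"dy":-0.0146},{"dx":-0.034,"dy":-0.0146},{"dx":-0.034,"dy":-0.0146}]' 40
python3 -m pendant '[{"dx":-0.034,"dy":-0.0146,"dz":0.004},{"dx":-0.034,"dy":-0.0146,"dz":0.004},{"dx":-0.034,"dy":-0.0146,"dz":0.004},{"dx":-0.034,"dy":-0.0146,"dz":0.004},{"dx":-0.034,"dy":-0.0146,"dz":0.004},{"dx":-0.034,"dy":-0.0146,"dz":0.004},{"dx":-0.034,"dy":-0.0146,"dz":0.004},{"dx":-0.034,"dy":-0.0146,"dz":0.002},{},{},{}]'
python3 - <<'E'
from rig import manip
import cv2,pickle; from h import *
s=manip.get_state();i=manip.get_image("wrist");print(s)
pickle.dump((s,i),open("w1.pkl","wb"));cv2.imwrite("pics/w1.png",i["frame"][:,:,::-1])
for X in([.597,.086,.07],[.5837,.084,.06]):print(proj(i,X,s))
E
```

```text
{'clock': 0.15, 'qpos': array([ 9.92003727e-01,  2.76447608e-01,  1.50579592e+00, -1.59479781e-06,
        1.36071063e+00, -1.20961231e-01]), 'qd': array([ 0.00082435, -0.00241121, -0.00489992,  0.00066765, -0.00014779,
       -0.00016858]), 'effort': array([ 1.14719714e-03, -4.17146766e+01, -2.46032971e+01, -2.16622429e-04,
        7.64335971e-03,  3.13686826e-05]), 'position': array([0.25393096, 0.51547359, 0.23065813]), 'ee_rot': array([-2.32617326e-04,  2.26921413e-01,  9.73912834e-01, -6.39776362e-04]), 'contact_force': array([-0.39365119, -0.17445922,  0.46281208]), 'moment': array([-0.01894347, -0.02763887, -0.03177951]), 'gripper_force': 0.0, 'width': 0.08517249817754417}
[139.60980889 590.37227954]
[134.87001009 577.75841825]invalid input
invalid input
```

View pics/w1.png

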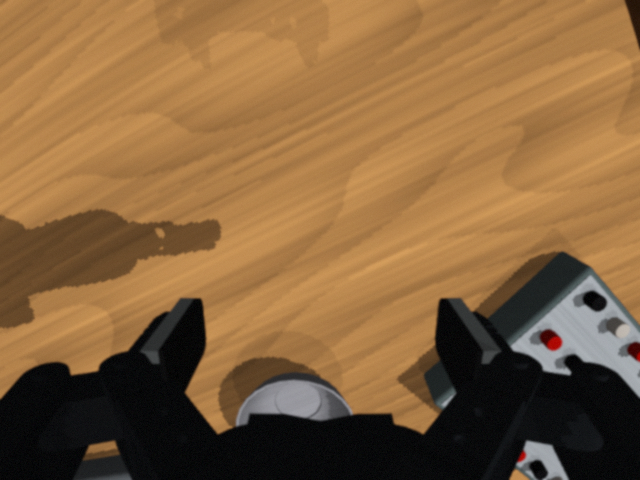

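The arm has not moved, because both row lists were refused as invalid. The picture shows bare bench, with the open fingers at about (180,330) and (460,330). I'll try rows with every key given.

```bash
python3 -m pendant '[{"dx":-0.034,"dy":-0.0146,"dz":0,"rx":0,"ry":0,"rz":0,"hand":0}]' 40; python3 -m pendant --help | head -20
```

```text
clock: 0.28
position: [0.2753, 0.4913, 0.2308]
ee_rot: [-0.002, 0.224, 0.974, 0.002]
contact_force: [1.2, 0.6, -1.0]
width: 0.0755
gripper_force: 0.0invalid input: not JSON, or not a number
```

All keys are needed. 15 more steps to go.

```bash
python3 -m pendant '[{"dx":-0.034,"dy":-0.0146,"dz":0,"rx":0,"ry":0,"rz":0,"hand":0},{"dx":-0.034,"dy":-0.0146,"dz":0,"rx":0,"ry":0,"rz":0,"hand":0},{"dx":-0.034,"dy":-0.0146,"dz":0,"rx":0,"ry":0,"rz":0,"hand":0},{"dx":-0.034,"dy":-0.0146,"dz":0,"rx":0,"ry":0,"rz":0,"hand":0},{"dx":-0.034,"dy":-0.0146,"dz":0,"rx":0,"ry":0,"rz":0,"hand":0},{"dx":-0.034,"dy":-0.0146,"dz":0,"rx":0,"ry":0,"rz":0,"hand":0},{"dx":-0.034,"dy":-0.0146,"dz":0,"rx":0,"ry":0,"rz":0,"hand":0},{"dx":-0.034,"dy":-0.0146,"dz":0,"rx":0,"ry":0,"rz":0,"hand":0}]'
python3 -m pendant '[{"dx":-0.034,"dy":-0.0146,"dz":0.004,"rx":0,"ry":0,"rz":0,"hand":0},{"dx":-0.034,"dy":-0.0146,"dz":0.004,"rx":0,"ry":0,"rz":0,"hand":0},{"dx":-0.034,"dy":-0.0146,"dz":0.004,"rx":0,"ry":0,"rz":0,"hand":0},{"dx":-0.034,"dy":-0.0146,"dz":0.004,"rx":0,"ry":0,"rz":0,"hand":0},{"dx":-0.034,"dy":-0.0146,"dz":0.004,"rx":0,"ry":0,"rz":0,"hand":0},{"dx":-0.034,"dy":-0.0146,"dz":0.004,"rx":0,"ry":0,"rz":0,"hand":0},{"dx":-0.034,"dy":-0.0146,"dz":0.006,"rx":0,"ry":0,"rz":0,"hand":0},{"dx":0,"dy":0,"dz":0,"rx":0,"ry":0,"rz":0,"hand":0},{"dx":0,"dy":0,"dz":0,"rx":0,"ry":0,"rz":0,"hand":0},{"dx":0,"dy":0,"dz":0,"rx":0,"ry":0,"rz":0,"hand":0}]'
cat > shot.py <<'E'
import sys
from rig import manip
import pickle; from h import *
np.set_printoptions(precision=4,suppress=True)
n=sys.argv[1];s=manip.get_state();i=manip.get_image("wrist");print(s["clock"],s["position"],s["ee_rot"],s["width"])
print("tool x",Rq(s["ee_rot"])[:,0],"y",Rq(s["ee_rot"])[:,1])
pickle.dump((s,i),open(n+".pkl","wb"));cv2.imwrite(f"pics/{n}.png",i["frame"][:,:,::-1])
for X in([.597,.086,.07],[.5837,.084,.06]):print(proj(i,X,s))
E
python3 shot.py w2
```

```text
clock: 0.95
position: [0.4713, 0.2611, 0.2313]
ee_rot: [-0.0, 0.227, 0.974, 0.0]
contact_force: [1.0, 0.5, 0.5]
width: -0.0002
gripper_force: 0.0
clock: 1.78
position: [0.6383, 0.0661, 0.2008]
ee_rot: [-0.001, 0.227, 0.974, 0.0]
contact_force: [0.2, -0.3, 0.7]
width: -0.0001
gripper_force: 0.0
1.7833 [0.6383 0.0661 0.2008] [-0.001   0.2272  0.9738  0.0002] -5.047410021398651e-05
tool x [-0.8968  0.4425  0.002 ] y [0.4425 0.8968 0.    ]
[319.7311 156.5974]
[308.7877 139.4512]
```

View pics/w2.png

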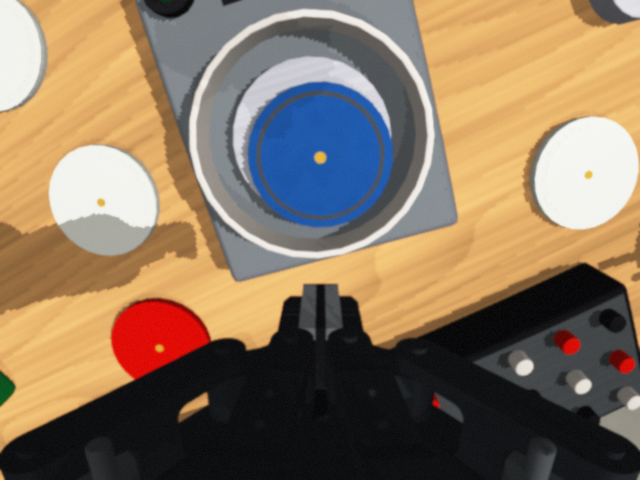

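The wrist view shows the blue wheel with its dot at (320,157.5), inside the ring. The pan crescent runs through (233,145), (300,57) and (388,110). The shut fingers are at (320,290), clear of the ring. I'll fit circles to the pan edge, the ring rim and the wheel.

```bash
cat > fit.py <<'E'
import sys,pickle; from h import *
from scipy.optimize import least_squares
np.set_printoptions(precision=4,suppress=True)
s,i=pickle.load(open(sys.argv[1]+".pkl","rb"));f=i["frame"].astype(float)
def circ(P,r=None):
    P=np.array(P)
    g=lambda v:np.hypot(*(P-v[:2]).T)-(r if r else v[2])
    q=least_squares(g,[*P.mean(0)]+([] if r else [.06]),loss="soft_l1",f_scale=.0005)
    return q.x,np.sqrt(np.mean(g(q.x)**2)),len(P)
hsv=cv2.cvtColor(i["frame"],cv2.COLOR_RGB2HSV)
m=cv2.inRange(hsv,(100,120,60),(125,255,255))
cs=max(cv2.findContours(m,cv2.RETR_EXTERNAL,cv2.CHAIN_APPROX_NONE)[0],key=cv2.contourArea)[:,0]
W=[atz(i,p,.07,s)[:2] for p in cs if True]
w=circ(W);print("wheel(z.07)",w)
g=cv2.GaussianBlur(cv2.cvtColor(i["frame"],cv2.COLOR_RGB2GRAY),(0,0),.8).astype(float)
c0=np.array([.584,.084])
def edge(z,r0,r1,sign):
    out=[]
    for a in np.radians(np.arange(0,360,3)):
        rr=np.arange(r0,r1,.0004);px=np.array([proj(i,[*(c0+r*np.array([np.cos(a),np.sin(a)])),z],s) for r in rr])
        if (px<1).any() or (px[:,0]>638).any() or (px[:,1]>478).any(): continue
        v=cv2.remap(g.astype(np.float32),px[:,:1].astype(np.float32),px[:,1:].astype(np.float32),cv2.INTER_LINEAR).ravel()
        d=np.gradient(v)*sign;k=d[1:-1].argmax()+1
        out.append((a,rr[k],d[k],v[max(k-6,0)],v[min(k+6,len(v)-1)]))
    return out
E_=edge(.06,.049,.063,-1)
P=[c0+r*np.array([np.cos(a),np.sin(a)]) for a,r,d,v0,v1 in E_ if v0>130 and d>5]
print("pan free",circ(P)," r=.056",circ(P,.056))
E_=edge(.08,.071,.087,-1)
P=[c0+r*np.array([np.cos(a),np.sin(a)]) for a,r,d,v0,v1 in E_ if v0>170 and d>5]
print("ring outer",circ(P),circ(P,.081))
print("dot@.07",atz(i,[float(x) for x in sys.argv[2:4]],.07,s)) if len(sys.argv)>3 else 0
E
python3 fit.py w2 320 157.5
```

```text
wheel(z.07) (array([0.5976, 0.0859, 0.0491]), np.float64(0.00031197766888202964), 410)
pan free (array([0.5849, 0.0856, 0.0558]), np.float64(0.00018096329791314616), 68)  r=.056 (array([0.5852, 0.0856]), np.float64(0.00021439996343804694), 68)
ring outer (array([0.5846, 0.0857, 0.0804]), np.float64(0.00019562283726460322), 113) (array([0.5845, 0.0858]), np.float64(0.0006614939179268685), 113)
dot@.07 [0.5976 0.0859 0.07  ]
```

Wheel at (0.5976, 0.0859) and pan at (0.5848, 0.0857), so it needs a shift of −12.8 mm in x, with sizes and heights agreeing. Now I go over the wheel: dx 0.0453, then down.

```bash
python3 -m pendant '[{"dx":0.0227,"dy":0,"dz":0,"rx":0,"ry":0,"rz":0,"hand":0},{"dx":0.0226,"dy":0,"dz":0.01,"rx":0,"ry":0,"rz":0,"hand":0},{"dx":0,"dy":0,"dz":0.03,"rx":0,"ry":0,"rz":0,"hand":0},{"dx":0,"dy":0,"dz":0.03,"rx":0,"ry":0,"rz":0,"hand":0},{"dx":0,"dy":0,"dz":0.03,"rx":0,"ry":0,"rz":0,"hand":0},{"dx":0,"dy":0,"dz":0.015,"rx":0,"ry":0,"rz":0,"hand":0},{"dx":0,"dy":0,"dz":0.003,"rx":0,"ry":0,"rz":0,"hand":0},{"dx":0,"dy":0,"dz":0,"rx":0,"ry":0,"rz":0,"hand":0},{"dx":0,"dy":0,"dz":0,"rx":0,"ry":0,"rz":0,"hand":0},{"dx":0,"dy":0,"dz":0,"rx":0,"ry":0,"rz":0,"hand":0}]'
python3 -m pendant '[{"dx":0,"dy":0,"dz":0,"rx":0,"ry":0,"rz":0,"hand":0}]'
python3 -m pendant '[{"dx":0,"dy":0,"dz":0,"rx":0,"ry":0,"rz":0,"hand":0}]'
```

```text
clock: 2.67
position: [0.5995, 0.0864, 0.0853]
ee_rot: [0.002, 0.227, 0.974, 0.001]
contact_force: [-0.4, 0.1, -0.7]
width: -0.0
gripper_force: 0.0
clock: 2.75
position: [0.5994, 0.0862, 0.0851]
ee_rot: [0.002, 0.227, 0.974, 0.0]
contact_force: [-0.3, 0.1, 0.1]
width: 0.0001
gripper_force: 0.0
clock: 2.83
position: [0.599, 0.086, 0.0846]
ee_rot: [0.001, 0.227, 0.974, 0.0]
contact_force: [0.7, 0.1, -0.9]
width: -0.0001
gripper_force: 0.0
```

```bash
python3 -m pendant '[{"dx":0.001,"dy":0,"dz":0.003,"rx":0,"ry":0,"rz":0,"hand":0},{"dx":0,"dy":0,"dz":0.003,"rx":0,"ry":0,"rz":0,"hand":0},{"dx":0,"dy":0,"dz":0.003,"rx":0,"ry":0,"rz":0,"hand":0},{"dx":0,"dy":0,"dz":0,"rx":0,"ry":0,"rz":0,"hand":0},{"dx":0,"dy":0,"dz":0,"rx":0,"ry":0,"rz":0,"hand":0}]'
for k in 1; do python3 -m pendant '[{"dx":0,"dy":0,"dz":0.001,"rx":0,"ry":0,"rz":0,"hand":0},{"dx":0,"dy":0,"dz":0,"rx":0,"ry":0,"rz":0,"hand":0}]'; python3 -m pendant '[{"dx":0,"dy":0,"dz":0.001,"rx":0,"ry":0,"rz":0,"hand":0},{"dx":0,"dy":0,"dz":0,"rx":0,"ry":0,"rz":0,"hand":0}]';done
```

```text
clock: 3.25
position: [0.597, 0.0862, 0.0738]
ee_rot: [-0.0, 0.227, 0.974, -0.0]
contact_force: [-0.1, 0.1, 0.1]
width: 0.0003
gripper_force: 0.0
clock: 3.42
position: [0.5974, 0.0863, 0.0731]
ee_rot: [-0.0, 0.227, 0.974, 0.0]
contact_force: [-0.2, 0.0, 0.1]
width: 0.0004
gripper_force: 0.0
clock: 3.58
position: [0.5973, 0.0863, 0.0722]
ee_rot: [-0.0, 0.227, 0.974, 0.0]
contact_force: [-0.1, 0.8, -0.2]
width: -0.0
gripper_force: 0.0
```

```bash
python3 -m pendant '[{"dx":0,"dy":0,"dz":0.0008,"rx":0,"ry":0,"rz":0,"hand":0},{"dx":0,"dy":0,"dz":0,"rx":0,"ry":0,"rz":0,"hand":0}]'; python3 -m pendant '[{"dx":0,"dy":0,"dz":0.0006,"rx":0,"ry":0,"rz":0,"hand":0},{"dx":0,"dy":0,"dz":0,"rx":0,"ry":0,"rz":0,"hand":0}]'
```

```text
clock: 3.75
position: [0.5973, 0.0863, 0.0714]
ee_rot: [-0.0, 0.227, 0.974, 0.0]
contact_force: [-0.1, -0.0, 1.7]
width: -0.0001
gripper_force: 0.0
clock: 3.92
position: [0.5973, 0.0863, 0.0708]
ee_rot: [-0.0, 0.227, 0.974, 0.0]
contact_force: [0.2, 0.4, -0.8]
width: -0.0
gripper_force: 0.0
```

```bash
python3 -m pendant '[{"dx":0,"dy":0,"dz":0.0003,"rx":0,"ry":0,"rz":0,"hand":0},{"dx":0,"dy":0,"dz":0,"rx":0,"ry":0,"rz":0,"hand":0}]'
```

```text
clock: 4.08
position: [0.5974, 0.0863, 0.0706]
ee_rot: [0.0, 0.227, 0.974, 0.0]
contact_force: [0.4, -0.5, 0.1]
width: -0.0002
gripper_force: 0.0
```

```bash
python3 -m pendant '[{"dx":0,"dy":0,"dz":0.0004,"rx":0,"ry":0,"rz":0,"hand":0},{"dx":0,"dy":0,"dz":0,"rx":0,"ry":0,"rz":0,"hand":0}]'
```

```text
clock: 4.25
position: [0.5974, 0.0863, 0.0702]
ee_rot: [0.0, 0.227, 0.974, 0.0]
contact_force: [0.7, 0.8, 0.6]
width: 0.0
gripper_force: 0.0
```

```bash
python3 -m pendant '[{"dx":0,"dy":0,"dz":0.0003,"rx":0,"ry":0,"rz":0,"hand":0},{"dx":0,"dy":0,"dz":0,"rx":0,"ry":0,"rz":0,"hand":0}]'
```

```text
clock: 4.42
position: [0.5974, 0.0863, 0.0699]
ee_rot: [-0.0, 0.227, 0.974, 0.0]
contact_force: [0.3, 0.7, 1.0]
width: 0.0001
gripper_force: 0.0
```

```bash
python3 -m pendant '[{"dx":0,"dy":0,"dz":0.0003,"rx":0,"ry":0,"rz":0,"hand":0},{"dx":0,"dy":0,"dz":0,"rx":0,"ry":0,"rz":0,"hand":0}]'
```

```text
clock: 4.58
position: [0.5974, 0.0863, 0.0697]
ee_rot: [0.0, 0.227, 0.974, 0.0]
contact_force: [-0.6, -1.1, 0.3]
width: 0.0001
gripper_force: 0.3
```

```bash
python3 -m pendant '[{"dx":0,"dy":0,"dz":0.0003,"rx":0,"ry":0,"rz":0,"hand":0},{"dx":0,"dy":0,"dz":0,"rx":0,"ry":0,"rz":0,"hand":0}]'
```

```text
clock: 4.75
position: [0.5974, 0.0863, 0.0696]
ee_rot: [0.0, 0.227, 0.974, 0.0]
contact_force: [-0.7, 0.0, 1.3]
width: -0.0002
gripper_force: 1.1
```

```bash
python3 -m pendant '[{"dx":0,"dy":0,"dz":0.0003,"rx":0,"ry":0,"rz":0,"hand":0},{"dx":0,"dy":0,"dz":0,"rx":0,"ry":0,"rz":0,"hand":0}]'
```

```text
clock: 4.92
position: [0.5974, 0.0863, 0.0695]
ee_rot: [0.0, 0.227, 0.974, 0.0]
contact_force: [-1.9, -1.0, 4.6]
width: -0.0003
gripper_force: 2.2
```

```bash
python3 -m pendant '[{"dx":0,"dy":0,"dz":0.0003,"rx":0,"ry":0,"rz":0,"hand":0},{"dx":0,"dy":0,"dz":0,"rx":0,"ry":0,"rz":0,"hand":0}]'
```

```text
clock: 5.08
position: [0.5974, 0.0863, 0.0694]
ee_rot: [0.0, 0.227, 0.974, 0.0]
contact_force: [-2.1, 0.4, 6.4]
width: 0.0005
gripper_force: 3.1
```

```bash
python3 -m pendant '[{"dx":0,"dy":0,"dz":0.0002,"rx":0,"ry":0,"rz":0,"hand":0},{"dx":0,"dy":0,"dz":0,"rx":0,"ry":0,"rz":0,"hand":0}]'
```

```text
clock: 5.25
position: [0.5974, 0.0863, 0.0693]
ee_rot: [0.0, 0.227, 0.974, 0.0]
contact_force: [-1.7, -0.0, 6.5]
width: -0.0001
gripper_force: 3.5
```

```bash
python3 -m pendant '[{"dx":0.0005,"dy":-0.00025,"dz":0,"rx":0,"ry":0,"rz":0,"hand":0},{"dx":0.0005,"dy":-0.00025,"dz":0,"rx":0,"ry":0,"rz":0,"hand":0}]'
```

```text
clock: 5.42
position: [0.5974, 0.0863, 0.0694]
ee_rot: [0.001, 0.227, 0.974, 0.0]
contact_force: [1.4, -0.0, 5.7]
width: -0.0003
gripper_force: 2.6
```

```bash
python3 -m pendant '[{"dx":0.0005,"dy":-0.00025,"dz":0,"rx":0,"ry":0,"rz":0,"hand":0},{"dx":0.0005,"dy":-0.00025,"dz":0,"rx":0,"ry":0,"rz":0,"hand":0}]'
```

```text
clock: 5.58
position: [0.5973, 0.0863, 0.0695]
ee_rot: [0.002, 0.227, 0.974, 0.001]
contact_force: [3.2, -0.7, 4.2]
width: 0.0
gripper_force: 2.2
```

```bash
python3 -m pendant '[{"dx":0,"dy":0,"dz":0.0003,"rx":0,"ry":0,"rz":0,"hand":0},{"dx":0,"dy":0,"dz":0.0002,"rx":0,"ry":0,"rz":0,"hand":0}]'
```

```text
clock: 5.75
position: [0.5974, 0.0863, 0.0693]
ee_rot: [0.002, 0.227, 0.974, 0.001]
contact_force: [2.4, -0.5, 8.2]
width: -0.0
gripper_force: 4.0
```

```bash
python3 -m pendant '[{"dx":0.0005,"dy":-0.00025,"dz":0,"rx":0,"ry":0,"rz":0,"hand":0},{"dx":0.0005,"dy":-0.00025,"dz":0.0001,"rx":0,"ry":0,"rz":0,"hand":0}]'
```

```text
clock: 5.92
position: [0.5973, 0.0863, 0.0694]
ee_rot: [0.004, 0.227, 0.974, 0.001]
contact_force: [4.2, 0.0, 5.9]
width: 0.0001
gripper_force: 3.2
```

```bash
python3 -m pendant '[{"dx":0.0005,"dy":-0.00025,"dz":0,"rx":0,"ry":0,"rz":0,"hand":0},{"dx":0.0005,"dy":-0.00025,"dz":0.0001,"rx":0,"ry":0,"rz":0,"hand":0}]'
```

```text
clock: 6.08
position: [0.5971, 0.0863, 0.0694]
ee_rot: [0.004, 0.227, 0.974, 0.001]
contact_force: [6.4, 0.2, 5.4]
width: 0.0
gripper_force: 3.0
```

```bash
python3 -m pendant '[{"dx":0,"dy":0,"dz":0.0003,"rx":0,"ry":0,"rz":0,"hand":0},{"dx":0.0005,"dy":-0.00025,"dz":0.0001,"rx":0,"ry":0,"rz":0,"hand":0}]'
```

```text
clock: 6.25
position: [0.597, 0.0863, 0.0693]
ee_rot: [0.005, 0.227, 0.974, 0.001]
contact_force: [6.2, 0.7, 7.3]
width: 0.0
gripper_force: 3.4
```

```bash
python3 -m pendant '[{"dx":0.0005,"dy":-0.00025,"dz":0.0001,"rx":0,"ry":0,"rz":0,"hand":0},{"dx":0.0005,"dy":-0.00025,"dz":0.0001,"rx":0,"ry":0,"rz":0,"hand":0}]'
```

```text
clock: 6.42
position: [0.5965, 0.0863, 0.0693]
ee_rot: [0.006, 0.227, 0.974, 0.001]
contact_force: [5.9, -0.9, 7.4]
width: -0.0002
gripper_force: 3.6
```

```bash
python3 -m pendant '[{"dx":0.0005,"dy":-0.00025,"dz":0.0001,"rx":0,"ry":0,"rz":0,"hand":0},{"dx":0.0005,"dy":-0.00025,"dz":0.0001,"rx":0,"ry":0,"rz":0,"hand":0}]'
```

```text
clock: 6.58
position: [0.5957, 0.0863, 0.0693]
ee_rot: [0.006, 0.227, 0.974, 0.002]
contact_force: [6.8, -0.3, 7.6]
width: -0.0001
gripper_force: 3.8
```

```bash
python3 -m pendant '[{"dx":0.0005,"dy":-0.00025,"dz":0,"rx":0,"ry":0,"rz":0,"hand":0},{"dx":0.0005,"dy":-0.00025,"dz":0,"rx":0,"ry":0,"rz":0,"hand":0},{"dx":0.0005,"dy":-0.00025,"dz":0,"rx":0,"ry":0,"rz":0,"hand":0},{"dx":0.0005,"dy":-0.00025,"dz":0,"rx":0,"ry":0,"rz":0,"hand":0}]'
```

```text
clock: 6.92
position: [0.5935, 0.0863, 0.0693]
ee_rot: [0.006, 0.227, 0.974, 0.002]
contact_force: [7.2, 0.9, 8.5]
width: 0.0001
gripper_force: 3.7
```

```bash
python3 -m pendant '[{"dx":0.0005,"dy":-0.00025,"dz":0,"rx":0,"ry":0,"rz":0,"hand":0},{"dx":0.0005,"dy":-0.00025,"dz":0,"rx":0,"ry":0,"rz":0,"hand":0},{"dx":0.0005,"dy":-0.00025,"dz":0,"rx":0,"ry":0,"rz":0,"hand":0},{"dx":0.0005,"dy":-0.00025,"dz":0,"rx":0,"ry":0,"rz":0,"hand":0}]'; python3 shot.py w3; python3 fit.py w3
```

```text
clock: 7.25
position: [0.5912, 0.0863, 0.0693]
ee_rot: [0.006, 0.227, 0.974, 0.002]
contact_force: [5.6, -0.1, 7.9]
width: -0.0003
gripper_force: 3.7
7.25 [0.5912 0.0863 0.0693] [0.0059 0.227  0.9739 0.0016] -0.0002664948676505926
tool x [-0.8969  0.4421 -0.0108] y [0.4421 0.8969 0.0057]
[325.9904 316.4983]
[307.1366 281.0411]
wheel(z.07) (array([0.5886, 0.0877, 0.0378]), np.float64(0.012952925954495119), 625)
pan free (array([0.5846, 0.0859, 0.0555]), np.float64(0.0001438151578824991), 66)  r=.056 (array([0.5852, 0.0857]), np.float64(0.000315221352521987), 66)
ring outer (array([0.5847, 0.0858, 0.0802]), np.float64(0.00041112721233438576), 72) (array([0.5855, 0.0853]), np.float64(0.0005660007951620844), 72)
```

The fingers hide part of the wheel, so its fit is spoiled. I'll refit robustly with the radius fixed, and look at the picture.

```bash
cat > wf.py <<'E'
import sys,pickle; from h import *
np.set_printoptions(precision=4,suppress=True)
from scipy.optimize import minimize
s,i=pickle.load(open(sys.argv[1]+".pkl","rb"))
hsv=cv2.cvtColor(i["frame"],cv2.COLOR_RGB2HSV);m=cv2.inRange(hsv,(100,120,60),(125,255,255))
P=np.vstack([atz(i,p,.07,s)[:2] for c in cv2.findContours(m,cv2.RETR_EXTERNAL,cv2.CHAIN_APPROX_NONE)[0] for p in c[:,0]])
f=lambda v,e=.0006:-np.sum(np.exp(-((np.hypot(*(P-v).T)-.0491)/e)**2))
g=[(f(np.array([x,y]),.0015),x,y) for x in np.arange(.565,.615,.002) for y in np.arange(.07,.1,.002)]
b=min(g);r=minimize(f,b[1:],method="Nelder-Mead",options=dict(initial_simplex=np.array(b[1:])+[[0,0],[.001,0],[0,.001]]));print("wheel",r.x,-r.fun,len(P))
E
python3 wf.py w2; python3 wf.py w3
```

```text
wheel [0.5976 0.0859] 324.30792139660474 410
wheel [0.5909 0.0865] 377.91593587889105 1534
```

View pics/w3.png

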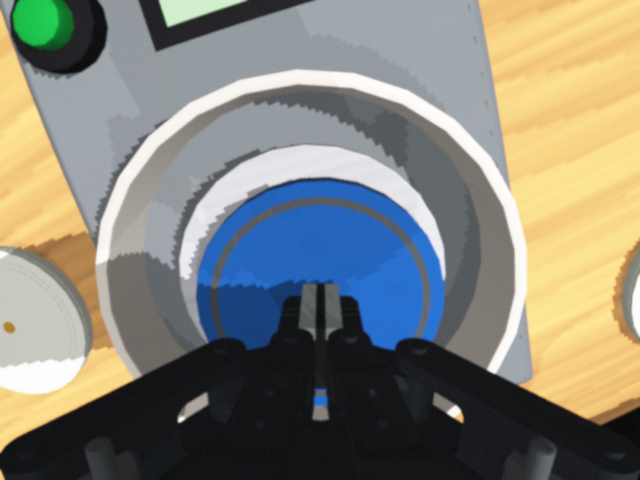

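The wheel is at (0.5909, 0.0865) and follows the finger without slipping. The pan crescent is narrower now, its top edge at (313,145) against the wheel's edge at (320,180). There are 6 mm to go.

```bash
python3 -m pendant '[{"dx":0.0005,"dy":-0.0003,"dz":0,"rx":0,"ry":0,"rz":0,"hand":0},{"dx":0.0005,"dy":-0.0003,"dz":0,"rx":0,"ry":0,"rz":0,"hand":0},{"dx":0.0005,"dy":-0.0003,"dz":0,"rx":0,"ry":0,"rz":0,"hand":0},{"dx":0.0005,"dy":-0.0003,"dz":0,"rx":0,"ry":0,"rz":0,"hand":0},{"dx":0.0005,"dy":-0.0003,"dz":0,"rx":0,"ry":0,"rz":0,"hand":0}]'
```

```text
clock: 7.72
position: [0.5883, 0.0861, 0.0693]
ee_rot: [0.006, 0.227, 0.974, 0.002]
contact_force: [5.7, 0.3, 7.9]
width: -0.0002
gripper_force: 3.7
```

```bash
python3 -m pendant '[{"dx":0.0005,"dy":-0.0003,"dz":0,"rx":0,"ry":0,"rz":0,"hand":0},{"dx":0.0005,"dy":-0.0003,"dz":0,"rx":0,"ry":0,"rz":0,"hand":0},{"dx":0.0005,"dy":-0.0003,"dz":0,"rx":0,"ry":0,"rz":0,"hand":0},{"dx":0.0005,"dy":-0.0003,"dz":0,"rx":0,"ry":0,"rz":0,"hand":0}]';python3 shot.py w4; python3 fit.py w4; python3 wf.py w4
```

```text
clock: 8.05
position: [0.586, 0.086, 0.0693]
ee_rot: [0.006, 0.227, 0.974, 0.002]
contact_force: [6.5, 0.3, 6.7]
width: 0.0003
gripper_force: 3.7
8.05 [0.586  0.086  0.0693] [0.0059 0.227  0.9739 0.0017] 0.00027862225841156495
tool x [-0.8969  0.4422 -0.0107] y [0.4422 0.8969 0.006 ]
[332.2826 326.5151]
[313.3647 291.0597]
wheel(z.07) (array([0.5834, 0.0874, 0.0377]), np.float64(0.012955410183916532), 625)
pan free (array([0.5845, 0.0858, 0.0554]), np.float64(0.0001537883065995625), 64)  r=.056 (array([0.5852, 0.0856]), np.float64(0.0003227391523540894), 64)
ring outer (array([0.5845, 0.0858, 0.0802]), np.float64(0.0001993007961005403), 71) (array([0.5854, 0.0853]), np.float64(0.0005369739604761263), 71)
wheel [0.5857 0.0861] 364.34690830423665 1533
```

```bash
python3 -m pendant '[{"dx":0.0005,"dy":-0.0003,"dz":0,"rx":0,"ry":0,"rz":0,"hand":0},{"dx":0.0004,"dy":-0.0002,"dz":0,"rx":0,"ry":0,"rz":0,"hand":0},{"dx":-0.0006,"dy":0.0003,"dz":-0.0001,"rx":0,"ry":0,"rz":0,"hand":0},{"dx":-0.0006,"dy":0.0003,"dz":-0.0001,"rx":0,"ry":0,"rz":0,"hand":0},{"dx":-0.0006,"dy":0.0003,"dz":-0.0002,"rx":0,"ry":0,"rz":0,"hand":0},{"dx":-0.0006,"dy":0.0003,"dz":-0.0002,"rx":0,"ry":0,"rz":0,"hand":0}]'
```

```text
clock: 8.6
position: [0.585, 0.0859, 0.0693]
ee_rot: [0.003, 0.227, 0.974, 0.001]
contact_force: [1.9, 0.3, 8.5]
width: 0.0
gripper_force: 4.0
```

```bash
python3 -m pendant '[{"dx":-0.0004,"dy":0.0002,"dz":-0.0005,"rx":0,"ry":0,"rz":0,"hand":0},{"dx":0,"dy":0,"dz":-0.001,"rx":0,"ry":0,"rz":0,"hand":0},{"dx":0,"dy":0,"dz":-0.004,"rx":0,"ry":0,"rz":0,"hand":0},{"dx":0,"dy":0,"dz":-0.02,"rx":0,"ry":0,"rz":0,"hand":0},{"dx":-0.02,"dy":0,"dz":-0.04,"rx":0,"ry":0,"rz":0,"hand":0},{"dx":-0.025,"dy":0,"dz":-0.03,"rx":0,"ry":0,"rz":0,"hand":0},{"dx":0,"dy":0,"dz":-0.02,"rx":0,"ry":0,"rz":0,"hand":0},{"dx":0,"dy":0,"dz":0,"rx":0,"ry":0,"rz":0,"hand":0},{"dx":0,"dy":0,"dz":0,"rx":0,"ry":0,"rz":0,"hand":0},{"dx":0,"dy":0,"dz":0,"rx":0,"ry":0,"rz":0,"hand":0}]';python3 shot.py w5; python3 fit.py w5; python3 wf.py w5
```

```text
clock: 9.43
position: [0.6196, 0.0666, 0.1786]
ee_rot: [-0.002, 0.227, 0.974, -0.0]
contact_force: [0.1, -0.8, 0.1]
width: 0.0003
gripper_force: 0.0
9.4333 [0.6196 0.0666 0.1786] [-0.0022  0.2269  0.9739 -0.0004] 0.0003150290515287922
tool x [-0.8971  0.4419  0.0041] y [ 0.4419  0.8971 -0.0018]
[332.1177 186.8252]
[320.1623 167.7039]
wheel(z.07) (array([0.5851, 0.0855, 0.0489]), np.float64(0.0002220191072160524), 438)
pan free (array([0.5847, 0.0856, 0.0557]), np.float64(0.00017607595607826315), 113)  r=.056 (array([0.5847, 0.0855]), np.float64(0.0003725319944519646), 113)
ring outer (array([0.5847, 0.0856, 0.0804]), np.float64(0.0006018903885336595), 110) (array([0.585 , 0.0855]), np.float64(0.0007868403267543698), 110)
wheel [0.5851 0.0855] 343.8986431518945 438
```

View pics/w5.png

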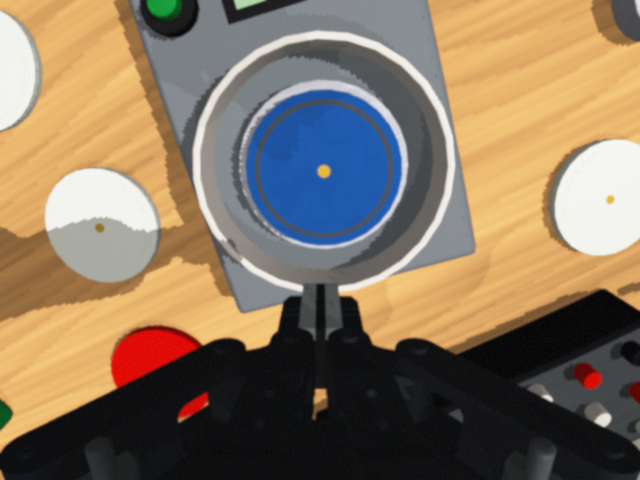

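The wheel is centred to about 0.4 mm, with an even rim of pan all round; its dot is at (323,171). For the key, I triangulate from the w3 pixel (43,22), taken at the top of the green, together with the top view.

```bash
python3 - <<'E'
import pickle; from h import *
np.set_printoptions(precision=4,suppress=True)
s0,d=pickle.load(open("v0.pkl","rb"))
def green(i):
    m=cv2.inRange(cv2.cvtColor(i["frame"],cv2.COLOR_RGB2HSV),(55,120,60),(75,255,255))
    n,_,st,c=cv2.connectedComponentsWithStats(m);return [(st[k][:5],c[k]) for k in range(1,n) if st[k][4]>40]
print("top",[x for x in green(d["top"]) if 280<x[1][0]<320]);print("scene",[x for x in green(d["scene"]) if 320<x[1][0]<360])
rs=[]
s,i=pickle.load(open("w3.pkl","rb"));g=green(i);print(g)
for q in[(43,22)]:
    print(tri(ray(i,q,s),ray(d["top"],(301.4,280.4))),tri(ray(i,q,s),ray(d["scene"],(340.3,211.7))),atz(i,q,.067,s),proj(i,[.45,.043,.067],s))
E
```

```text
top [(array([297, 276,   9,   9,  65], dtype=int32), array([301.1231, 280.1231]))]
scene [(array([336, 209,  10,   8,  58], dtype=int32), array([340.7759, 212.0345]))]
[(array([  12,    0,   62,   50, 2629], dtype=int32), array([42.8711, 22.8973]))]
(array([0.4493, 0.0429, 0.0604]), [np.float64(0.00021295682431914247), np.float64(0.00021295682431925238)]) (array([0.452 , 0.0451, 0.0657]), [np.float64(0.00025460472283602684), np.float64(0.0002546047228360086)]) [0.4528 0.046  0.067 ] [32.9273 19.5834]
```

The three estimates agree to about 4 mm, so I take a closer look from above the key before pressing.

```bash
python3 -m pendant '[{"dx":0.0228,"dy":-0.0236,"dz":0,"rx":0,"ry":0,"rz":0,"hand":0},{"dx":0.0228,"dy":-0.0236,"dz":0,"rx":0,"ry":0,"rz":0,"hand":0},{"dx":0.0228,"dy":-0.0236,"dz":0,"rx":0,"ry":0,"rz":0,"hand":0},{"dx":0.0228,"dy":-0.0238,"dz":0,"rx":0,"ry":0,"rz":0,"hand":0},{"dx":0,"dy":0,"dz":0,"rx":0,"ry":0,"rz":0,"hand":0},{"dx":0,"dy":0,"dz":0,"rx":0,"ry":0,"rz":0,"hand":0},{"dx":0,"dy":0,"dz":0,"rx":0,"ry":0,"rz":0,"hand":0}]';python3 shot.py w6
python3 - <<'E'
import pickle; from h import *
s,i=pickle.load(open("w6.pkl","rb"))
u,v=map(int,proj(i,[.451,.045,.067],s));print(u,v)
x,y=max(u-80,0),max(v-60,0);print("crop origin",x,y)
cv2.imwrite("pics/w6c.png",cv2.resize(i["frame"][y:y+120,x:x+160,::-1],None,fx=4,fy=4,interpolation=cv2.INTER_CUBIC))
E
```

```text
clock: 10.07
position: [0.4979, 0.0222, 0.1797]
ee_rot: [-0.0, 0.227, 0.974, 0.0]
contact_force: [0.4, 0.8, 0.4]
width: -0.0002
gripper_force: 0.0
10.0667 [0.4979 0.0222 0.1797] [-0.0003  0.227   0.9739  0.0002] -0.00018433343917301643
tool x [-0.897   0.4421  0.0007] y [0.4421 0.897  0.0002]
[461.6215 310.9723]
[448.3989 291.1208]
319 148
crop origin 239 88
```

View pics/w6c.png

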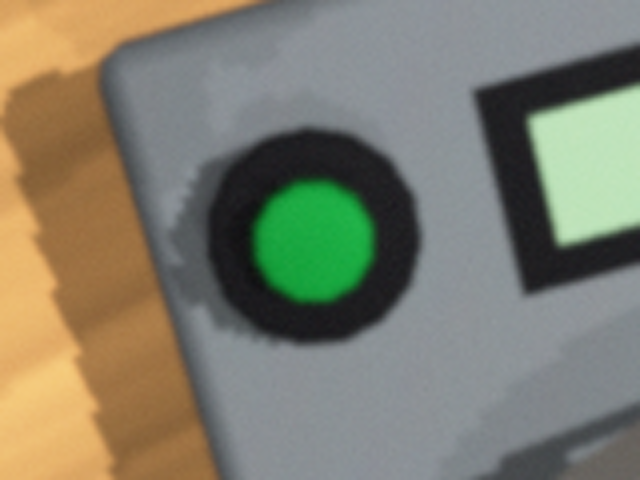

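The crop shows the green key centred at (313,241), which is pixel (316.9,147.8) in the full frame. It is 30 px across, matching 20 mm at z ≈ 0.067, so the key is at (0.4504, 0.0438). Next I move above it.

```bash
python3 -m pendant '[{"dx":0.0261,"dy":-0.0008,"dz":0,"rx":0,"ry":0,"rz":0,"hand":0},{"dx":0.0261,"dy":-0.0008,"dz":0,"rx":0,"ry":0,"rz":0,"hand":0},{"dx":0,"dy":0,"dz":0.03,"rx":0,"ry":0,"rz":0,"hand":0},{"dx":0,"dy":0,"dz":0.03,"rx":0,"ry":0,"rz":0,"hand":0},{"dx":0,"dy":0,"dz":0.03,"rx":0,"ry":0,"rz":0,"hand":0},{"dx":0,"dy":0,"dz":0.01,"rx":0,"ry":0,"rz":0,"hand":0},{"dx":0,"dy":0,"dz":0,"rx":0,"ry":0,"rz":0,"hand":0},{"dx":0,"dy":0,"dz":0,"rx":0,"ry":0,"rz":0,"hand":0},{"dx":0,"dy":0,"dz":0,"rx":0,"ry":0,"rz":0,"hand":0},{"dx":0,"dy":0,"dz":0,"rx":0,"ry":0,"rz":0,"hand":0}]'
```

```text
clock: 10.95
position: [0.4521, 0.0436, 0.0814]
ee_rot: [0.001, 0.227, 0.974, 0.0]
contact_force: [0.3, -0.3, -0.5]
width: -0.0002
gripper_force: 0.0
```

```bash
python3 -m pendant '[{"dx":0.001,"dy":0,"dz":0.004,"rx":0,"ry":0,"rz":0,"hand":0},{"dx":0,"dy":0,"dz":0.004,"rx":0,"ry":0,"rz":0,"hand":0},{"dx":0,"dy":0,"dz":0.004,"rx":0,"ry":0,"rz":0,"hand":0},{"dx":0,"dy":0,"dz":0.001,"rx":0,"ry":0,"rz":0,"hand":0},{"dx":0,"dy":0,"dz":0.001,"rx":0,"ry":0,"rz":0,"hand":0},{"dx":0,"dy":0,"dz":0.001,"rx":0,"ry":0,"rz":0,"hand":0},{"dx":0,"dy":0,"dz":0.001,"rx":0,"ry":0,"rz":0,"hand":0},{"dx":0,"dy":0,"dz":0.001,"rx":0,"ry":0,"rz":0,"hand":0},{"dx":0,"dy":0,"dz":0.001,"rx":0,"ry":0,"rz":0,"hand":0},{"dx":0,"dy":0,"dz":0,"rx":0,"ry":0,"rz":0,"hand":0}]'
```

```text
clock: 11.78
position: [0.4492, 0.044, 0.0623]
ee_rot: [-0.0, 0.227, 0.974, -0.0]
contact_force: [-2.3, 0.1, 3.2]
width: -0.0
gripper_force: 1.8
```

```bash
python3 -m pendant '[{"dx":0,"dy":0,"dz":0.0005,"rx":0,"ry":0,"rz":0,"hand":0},{"dx":0,"dy":0,"dz":0.0005,"rx":0,"ry":0,"rz":0,"hand":0},{"dx":0,"dy":0,"dz":0,"rx":0,"ry":0,"rz":0,"hand":0}]'
```

```text
clock: 12.03
position: [0.4492, 0.044, 0.0619]
ee_rot: [-0.0, 0.227, 0.974, -0.0]
contact_force: [-3.9, -0.1, 7.7]
width: 0.0003
gripper_force: 4.4
```

The force rose sharply at z = 0.062, so the key is bottomed out. I release and retreat, then check.

```bash
python3 -m pendant '[{"dx":0,"dy":0,"dz":0,"rx":0,"ry":0,"rz":0,"hand":0},{"dx":0,"dy":0,"dz":-0.002,"rx":0,"ry":0,"rz":0,"hand":0},{"dx":0,"dy":0,"dz":-0.005,"rx":0,"ry":0,"rz":0,"hand":0},{"dx":0,"dy":0,"dz":-0.02,"rx":0,"ry":0,"rz":0,"hand":0},{"dx":0,"dy":0,"dz":-0.03,"rx":0,"ry":0,"rz":0,"hand":0},{"dx":-0.025,"dy":0,"dz":-0.03,"rx":0,"ry":0,"rz":0,"hand":0},{"dx":-0.025,"dy":0,"dz":-0.03,"rx":0,"ry":0,"rz":0,"hand":0},{"dx":0,"dy":0,"dz":-0.02,"rx":0,"ry":0,"rz":0,"hand":0},{"dx":0,"dy":0,"dz":0,"rx":0,"ry":0,"rz":0,"hand":0},{"dx":0,"dy":0,"dz":0,"rx":0,"ry":0,"rz":0,"hand":0},{"dx":0,"dy":0,"dz":0,"rx":0,"ry":0,"rz":0,"hand":0}]';python3 shot.py w7; python3 fit.py w7; python3 wf.py w7
```

```text
clock: 12.95
position: [0.4936, 0.0221, 0.1975]
ee_rot: [-0.001, 0.227, 0.974, -0.0]
contact_force: [-0.1, -0.4, -0.6]
width: -0.0001
gripper_force: 0.0
12.95 [0.4936 0.0221 0.1975] [-0.0007  0.2269  0.9739 -0.    ] -7.453473501355833e-05
tool x [-0.897   0.4419  0.0014] y [ 0.4419  0.8971 -0.0003]
[455.9084 304.7935]
[443.5329 286.1957]
wheel(z.07) (array([0.5854, 0.0855, 0.0408]), np.float64(0.00020929789965490344), 292)
pan free (array([0.5844, 0.0854, 0.0557]), np.float64(0.0002529868489410448), 74)  r=.056 (array([0.5847, 0.0854]), np.float64(0.000311989772207584), 74)
ring outer (array([0.5844, 0.0855, 0.0803]), np.float64(0.00020264270039637515), 77) (array([0.5849, 0.0849]), np.float64(0.0005107869021340778), 77)
wheel [0.5839 0.0851] 190.8840212544793 940
```

View pics/w7.png

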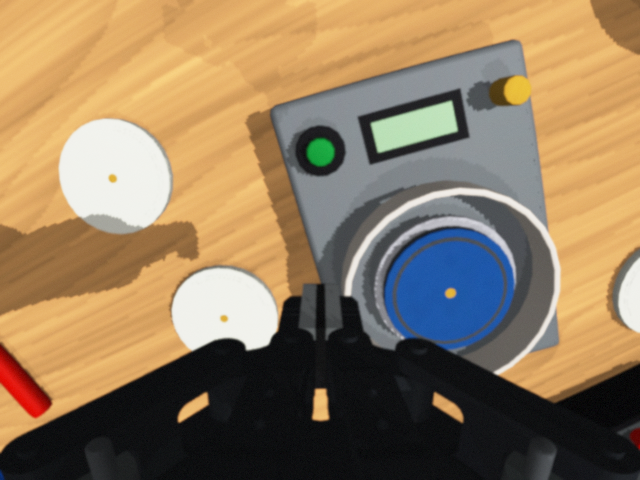

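The picture shows the wheel still centred, its dot at (450,293), the key up at (320,152) and the brass weight standing at (516,90). I hand the job in.

```bash
python3 -c "from rig import manip;print(manip.sign_off())"
```

```text
the job is handed in; nothing more can be done
None
```

Job handed in at about 13 s: the wheel was dragged to within about 1 mm of the pan's centre at a measured press of 8.5 N at most, the green key was pressed until it bottomed and came back up, and the brass weight is still standing in place; sign-off returned no verdict.

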